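# Make up two model-making kits

## Task

Make up the two model-making kits in the cardboard trays. In the long tray, lay the longest stick in the full-length slot and the shortest stick in the short slot, and stand the glue stick upright in the small bay beside it; in the squarer tray, lay the middle stick in the slot and the roll of tape flat in the empty bay (not on the card squares). Everything must rest on its tray's floor, inside its own compartment, and the eraser, scissors and ruler stay where they lie.

Things in the scene. Friction and masses are not known exactly. Their poses are not given: they have to be found in the camera images.
- long_stick: squared pine stick 130 mm long, 22 x 22 mm in section (the longest of three alike but for length), lying on the table. Origin at the centre of the stick (11 mm above the table); x runs along its length.
- middle_stick: squared pine stick 95 mm long, 22 x 22 mm in section (the middle one of three alike but for length), lying on the table. Origin at the centre of the stick (11 mm above the table); x runs along its length.
- short_stick: squared pine stick 65 mm long, 22 x 22 mm in section (the shortest of three alike but for length), lying on the table. Origin at the centre of the stick (11 mm above the table); x runs along its length.
- glue_stick: closed glue stick, an upright white cylinder 25 mm in diameter with a grey cap 23 mm in diameter from 40 mm up, 62 mm tall in all. Origin at the centre of its foot, z up.
- tape_roll: roll of cream masking tape lying flat, 50 mm outer and 30 mm inner diameter, 24 mm high. Origin at the centre of its underside, z up.
- long_tray: Low oblong cardboard tray 156 x 101 mm, three empty compartments. Fixed; 3 mm floor, all wall tops 10 mm above the table. Origin: centre of underside, x along the 156 side. In mm: full-length slot 150 (x) by 40 (y), centre (0, 27.5); 15 wide rib along y = 0; short slot 88 by 40, centre (-31, -27.5); small bay (glue stick) 59 by 40, centre (45.5, -27.5).
- square_tray: Low, nearly square cardboard tray 124 x 127 mm. Fixed; 3 mm floor, all wall tops 10 mm above the table. Origin: centre of underside, x along the 124 side. In mm: slot 118 (x) by 40 (y), centre (0, 40.5); 15 wide rib beside it; empty bay (tape) 66 by 66, centre (-26, -27.5); bay with fixed card squares (tops 8 above the table) 49 by 66, centre (34.5, -27.5).
- eraser: bystander: white eraser 50 x 22 x 12 mm lying among the stock. Origin at the centre of its underside, x along its length.
- scissors: bystander: scissors lying flat beyond the stock, 185 mm long, 10 mm high. Origin near the pivot, blades to +x (104 mm), black loops to -x (81 mm, 80 mm across).
- ruler: bystander: metal ruler 300 x 32 x 4 mm lying flat beyond the stock. Origin at the centre of its underside, x along its length.
Not all that is in view belongs to the job. What is shaped like the short_stick but black or green is not meant.

How it is judged:
At the end, for the whole second after the job is handed in: Each of the five things is at rest on its tray floor (height within 4 mm) inside its own compartment; sticks along their slots within 0.35 rad, glue stick and tape roll upright within 0.1 rad; eraser, scissors and ruler within 25 mm of their starts (x of long_stick in the frame of long_tray between -0.013 and 0.013 m and y of long_stick in the frame of long_tray between 0.0155 and 0.0395 m and z of long_stick in the frame of long_tray between 0.01 and 0.018 m and angle between the x axis of each of long_stick, short_stick and the x axis of long_tray, either way round below 0.35 rad and x of short_stick in the frame of long_tray between -0.0455 and -0.0165 m and y of short_stick in the frame of long_tray between -0.0395 and -0.0155 m and z of short_stick in the frame of long_tray between 0.01 and 0.018 m and x of middle_stick in the frame of square_tray between -0.0145 and 0.0145 m and y of middle_stick in the frame of square_tray between 0.0285 and 0.0525 m and z of middle_stick in the frame of square_tray between 0.01 and 0.018 m and angle between the x axis of middle_stick and the x axis of square_tray, either way round below 0.35 rad and x of glue_stick in the frame of long_tray between 0.0255 and 0.0655 m and y of glue_stick in the frame of long_tray between -0.0385 and -0.0165 m and z of glue_stick in the frame of long_tray between -0.001 and 0.007 m and angle between each of glue_stick, tape_roll's own z axis and vertical below 0.1 rad and x of tape_roll in the frame of square_tray between -0.0375 and -0.0145 m and y of tape_roll in the frame of square_tray between -0.039 and -0.016 m and z of tape_roll in the frame of square_tray between -0.001 and 0.007 m and linear speed of each of long_stick, middle_stick, short_stick, glue_stick, tape_roll below 0.02 m/s and distance of each of eraser, scissors, ruler from where it was at the start of the episode below 0.025 m); the robot touches nothing.
It fails at once if a bystander (the eraser) is pushed away (distance of eraser from where it was at the start of the episode above 0.025 m).
It fails at once if a bystander (the scissors) is pushed away (distance of scissors from where it was at the start of the episode above 0.025 m).
It fails at once if a bystander (the ruler) is pushed away (distance of ruler from where it was at the start of the episode above 0.025 m).
It also fails if it takes over 115 s, if anything falls off the work surface, if the arm or the gripper's body presses on something with over 40 N, if the wrist force passes 120 N, or if a joint passes its speed limit or range.

## Robot

A 7-joint arm with a two-finger parallel gripper is mounted at the origin on the work surface. World frame = base frame: x ahead of the robot, y to its left, z up, the work surface at z = 0. Lengths are in m, angles in rad, forces in N, time in s.
With the tool pointing down it reaches from about 0.35 to 0.9 m from the base axis. Payload 19.9 kg.
Tool frame: the origin (TCP) lies midway between the tips of the shut fingers; the grasp point (between the pads) lies 19 mm behind it; z points along the fingers, y is the direction in which the jaws open and shut (so a half turn about z gives the same grasp; the last joint's range is limited). The gripper opens to 94 mm and grips with 3 to 60 N. Pads are 16 mm wide; open, the fingers measure 119 mm over their backs; the gripper's body (75 mm by 177 mm) begins 78 mm behind the grasp point.
Start: joints at [-1.363, 0.417, -0.01, 1.614, 0.005, 1.111, -0.053], TCP at [0.154, 0.606, 0.205] pointing down, gripper open.
Joint ranges: [-2.81, 2.81], [-0.39, 2.02], [-1.27, 1.25], [0.06, 2.57], [-1.19, 4.33], [0.19, 2], [-2.82, 2.82]. Speed limits (rad/s): [1.89, 1.89, 2.39, 2.39, 3.01, 3.01, 3.01].

## Interface

Orientations are given as a 3x3 rotation matrix whose columns are the frame's x, y, z axes.
In Python, from bench import bot gives the robot as it stands.
- The arm moves only by the tool send_rows, never from a script. Its argument "deltas" is one flat list of numbers, 5 for each row, row after row: the shift along the tool's x, y, z in mm, then the turn about the tool's z in rad, then the opening, from 0 (shut) to 1 (fully open). A call has 1 to 20 rows; each row shifts and turns the commanded pose from where the row before left it, along the tool's axes as they then stand; what a row does not reach is not made up. A row lasts 1/12 s, in which the tool goes at most 41.7 mm and 7.16 degrees, less where a joint would pass 70% of its speed; a pose out of reach is approached as far as the arm can. A call with a gripper value outside its range is refused whole. The fingers move at their own pace and stop on an object; the grip force is fixed at half the most. Time passes only in rows, so rows that do not move let the fingers close. It gives the time, the measured TCP pose, the force and the opening at its end, in the units of the state.
- bot.get_state(): the state, without advancing time (a new reading comes with each control period).
- bot.snapshot(name): name is "scene" or "side" or "wrist"; returns a dict with "pixels" (420x560x3 uint8, blue, green, red), "fx", "fy", "cx", "cy" (pixels), "world_from_camera" (4x4, takes a point from camera to world coordinates); the wrist camera has in their place "hand_eye" (4x4, takes a point from camera to tool coordinates, whose origin is the TCP and whose axes are the flange's). Camera axes: x right, y up, looking along -z (the intrinsics and any distortion apply to the point x, -y, -z); pixel columns grow to the right and rows downward; lengths in m; the calibration is good to about 2 mm. A picture is of the moment at which its call begins: read the wrist's pose just before it. There is no depth.
- bot.hand_in(): hands the job in, once; it reports no verdict.
The state is a dict: "time": time; "joints": joint angles; "joint_velocities": joint speeds; "tau": joint torques, N m; "eef_pos": TCP position; "eef_rot": TCP orientation; "wrist_force": force on the tool from outside, world axes, zero at the start; "torque": the same for the moment, N m; "width": finger opening in m.
Only numpy, scipy, OpenCV 4.12 (cv2) and the standard library are available. Lean on these libraries where they do the work, as an engineer would, in place of code of your own. Each camera call takes 0.05 s, during which the arm holds its last target.

## Working session

There is one attempt and no reset: what is moved stays moved. The work goes in short steps, Python scripts to look and compute and a tool call to move; the robot and the scene stay as the last step left them, time stands still between calls to the robot, and variables do not carry over. Pictures are saved under pics/ and viewed, and the job is handed in when it is done.

Besides the shell and the picture viewer there is one more tool, called after "Request:" as name(argument=value, ...) on one line, values as JSON. send_rows: Moves the arm, as the interface text tells. Its arguments: {"type":"object","properties":{"deltas":{"type":"array"}},"required":["deltas"]}

```bash
mkdir -p pics; ls
python3 - <<'E'
from bench import bot
import cv2,json
s=bot.get_state(); print(s)
for n in ("scene","side","wrist"):
    d=bot.snapshot(n); cv2.imwrite(f"pics/{n}0.png",d["pixels"]); print(n,{k:v for k,v in d.items() if k!="pixels"})
E
```

```text
pics
{'time': 0.0, 'joints': array([-1.36350552,  0.41802837, -0.01031829,  1.6141724 ,  0.00467219,
        1.11068995, -0.05301413]), 'joint_velocities': array([ 1.02578547e-03, -1.76469206e-03, -7.09867676e-04,  8.66669432e-04,
        3.95124700e-05, -8.29482965e-04,  1.44305194e-03]), 'tau': array([ 1.35789205e-04, -8.51226282e+01,  6.38784729e-01, -4.25997090e+01,
       -4.88468993e-02,  1.84948929e-02,  1.02515812e-04]), 'eef_pos': array([0.15379688, 0.60538826, 0.20479201]), 'eef_rot': array([[-9.69209827e-01,  2.46236161e-01, -2.52816981e-04],
       [ 2.46236282e-01,  9.69209025e-01, -1.24861968e-03],
       [-6.24228164e-05, -1.27242718e-03, -9.99999189e-01]]), 'wrist_force': array([-0.85744826, -0.26507512, -0.08031703]), 'torque': array([0.03284112, 0.03090732, 0.01799148]), 'width': 0.09398403940902617}
scene {'fx': 486.8387928388124, 'fy': 486.8387928388124, 'cx': 275.7334185903332, 'cy': 205.9074532899623, 'world_from_camera': array([[ 0.46158927, -0.51644023,  0.72126613,  1.30391446],
       [ 0.88700618,  0.28012239, -0.36708512, -0.35023204],
       [-0.01246526,
[... 239 characters left out ...]
([[-0.81826213,  0.35222049, -0.45429926,  0.2515095 ],
       [-0.57433062, -0.46748443,  0.67201387,  0.60280285],
       [ 0.02431923,  0.81080147,  0.58481582,  0.54533418],
       [ 0.        ,  0.        ,  0.        ,  1.        ]])}
wrist {'fx': 368.558091105734, 'fy': 368.558091105734, 'cx': 274.2053480369406, 'cy': 207.94265063700124, 'hand_eye': array([[ 1.47085863e-04,  9.58170497e-01,  2.86197969e-01,
         8.32141151e-02],
       [ 9.99999979e-01, -1.80922315e-04,  9.17845944e-05,
         3.88345846e-04],
       [ 1.39724889e-04,  2.86197950e-01, -9.58170504e-01,
        -1.80770602e-01],
       [ 0.00000000e+00,  0.00000000e+00,  0.00000000e+00,
         1.00000000e+00]])}
```

View pics/scene0.png

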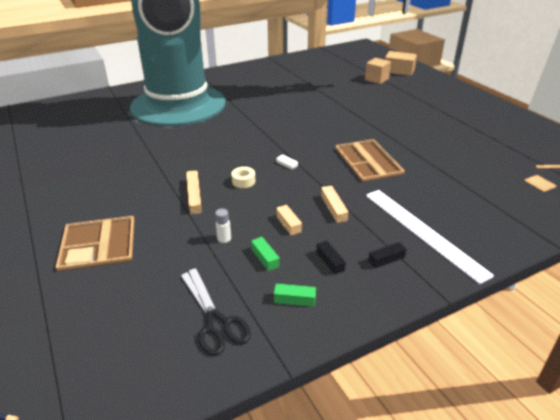

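View pics/side0.png

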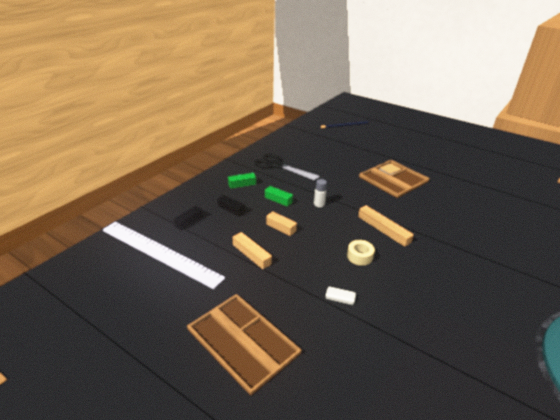

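View pics/wrist0.png

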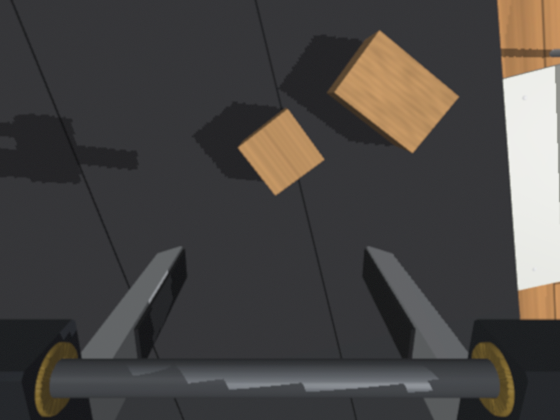

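```bash
cat > h.py <<'E'
import numpy as np, cv2
from bench import bot
def ray(d,u,v,z,T=None):
    T=d["world_from_camera"] if T is None else T
    p=np.array([(u-d["cx"])/d["fx"],-(v-d["cy"])/d["fy"],-1.])
    r=T[:3,:3]@p; o=T[:3,3]; t=(z-o[2])/r[2]; return (o+t*r)
def proj(d,P,T=None):
    T=d["world_from_camera"] if T is None else T
    P=np.atleast_2d(P); q=(P-T[:3,3])@T[:3,:3]
    return np.c_[d["cx"]+d["fx"]*q[:,0]/-q[:,2], d["cy"]+d["fy"]*q[:,1]/q[:,2]]
def crop(img,x0,y0,x1,y1,s,name):
    c=cv2.resize(img[y0:y1,x0:x1],None,fx=s,fy=s,interpolation=cv2.INTER_CUBIC)
    for x in range((x0+9)//10*10,x1,10): cv2.putText(c,str(x),((x-x0)*s,8),0,.3,(0,255,255),1); cv2.line(c,((x-x0)*s,10),((x-x0)*s,14),(0,255,255),1)
    for y in range((y0+9)//10*10,y1,10): cv2.putText(c,str(y),(0,(y-y0)*s+3),0,.3,(0,255,255),1)
    cv2.imwrite(f"pics/{name}.png",c)
E
python3 - <<'E'
from h import *
import cv2
d=bot.snapshot("scene"); s=bot.snapshot("side")
I=cv2.imread("pics/scene0.png"); J=cv2.imread("pics/side0.png")
crop(I,50,205,150,275,8,"a1"); crop(I,325,130,415,190,8,"a2")
for n,D,pts in (("scene",d,dict(eraser=(287,162),tape=(243,181),longs=(194,193),mid=(335,204),short=(289,220),glue=(223,238),sq=(97,243),lt=(369,160))),("side",s,dict(eraser=(341,296),tape=(361,258),longs=(386,226),mid=(252,250),short=(282,224),glue=(320,203),sq=(394,178),lt=(243,342)))):
    for k,p in pts.items(): print(n,k,ray(D,*p,.008).round(3))
E
```

```text
scene eraser [0.451 0.115 0.008]
scene tape [ 0.476 -0.008  0.008]
scene longs [ 0.468 -0.118  0.008]
scene mid [0.644 0.121 0.008]
scene short [0.646 0.013 0.008]
scene glue [ 0.635 -0.121  0.008]
scene sq [ 0.538 -0.332  0.008]
scene lt [0.534 0.286 0.008]
side eraser [0.441 0.12  0.008]
side tape [0.457 0.008 0.008]
side longs [ 0.459 -0.119  0.008]
side mid [0.642 0.116 0.008]
side short [0.643 0.01  0.008]
side glue [ 0.618 -0.109  0.008]
side sq [ 0.524 -0.323  0.008]
side lt [0.519 0.296 0.008]
```

View pics/a1.png

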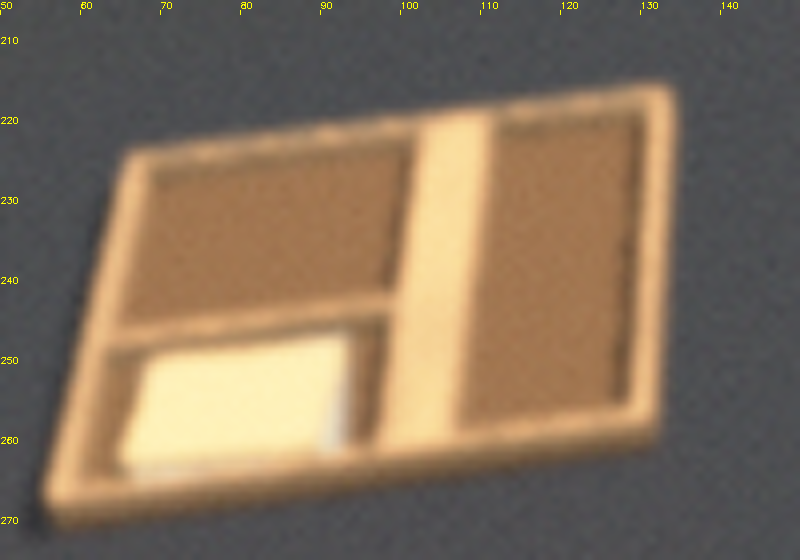

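View pics/a2.png

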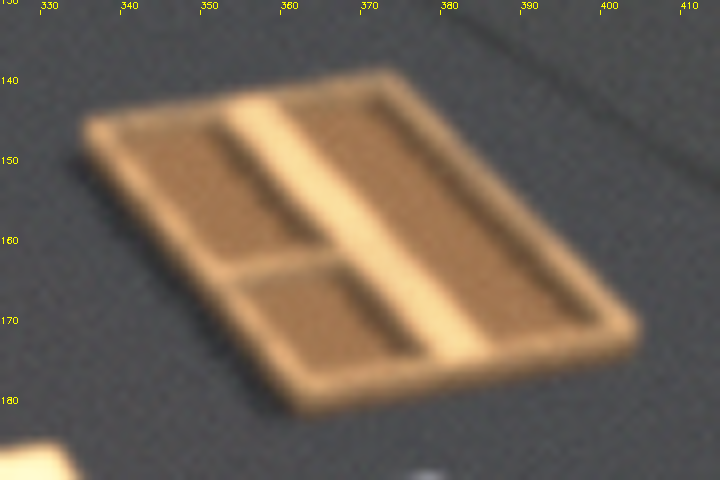

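```bash
cat > fit.py <<'E'
from h import *
from scipy.optimize import minimize
def box(lx,ly,z0,z1): return np.array([[x,y,z] for x in(-lx/2,lx/2) for y in(-ly/2,ly/2) for z in(z0,z1)])/1e3
def cyl(*r): 
    a=np.linspace(0,2*np.pi,48,endpoint=False)
    return np.vstack([np.c_[R*np.cos(a),R*np.sin(a),0*a+z] for R,z in r])/1e3
M=dict(longs=box(130,22,0,22),mid=box(95,22,0,22),short=box(65,22,0,22),glue=cyl((12.5,0),(12.5,40),(11.5,62)),tape=cyl((25,0),(25,24)),eraser=box(50,22,0,12),lt=box(156,101,0,10),sq=box(124,127,0,10))
S=8
def place(P,x,y,a,z=0):
    c,s=np.cos(a),np.sin(a); return np.c_[x+c*P[:,0]-s*P[:,1],y+s*P[:,0]+c*P[:,1],P[:,2]+z]
def mask(img,px,thr):
    g=img.max(2).astype(np.uint8); m=(g>thr).astype(np.uint8)
    n,l=cv2.connectedComponents(m); 
    return l==l[px[1],px[0]] if m[px[1],px[0]] else None
def fit(P,views,x0,T=None,sym=False):
    # views: (d,mask,T)
    def cost(p):
        c=0
        for d,m,T in views:
            ys,xs=np.where(m); a0,b0=xs.min()-12,ys.min()-12; w,h=xs.max()+12-a0,ys.max()+12-b0
            q=proj(d,place(P,p[0],p[1],0 if sym else p[2]),T)
            hull=cv2.convexHull(q.astype(np.float32))[:,0]
            im=np.zeros((h*S,w*S),np.uint8)
            cv2.fillPoly(im,[np.round((hull+.5-[a0,b0])*S*16).astype(np.int32)],1,shift=4)
            r=cv2.resize(im.astype(np.float32),(w,h),interpolation=cv2.INTER_AREA)
            mm=np.zeros((h,w),np.float32); 
            Y0,X0=max(b0,0),max(a0,0); sub=m[Y0:b0+h,X0:a0+w]; mm[Y0-b0:Y0-b0+sub.shape[0],X0-a0:X0-a0+sub.shape[1]]=sub
            c+=abs(r-mm).sum()/mm.sum()
        return c/len(views)
    best=None
    for da in ([0] if sym else [0,.3,-.3]):
        x=np.array([x0[0],x0[1],x0[2]+da]); sx=np.array([x,x+[.015,0,0],x+[0,.015,0],x+[0,0,.25]])
        r=minimize(cost,x,method="Nelder-Mead",options=dict(initial_simplex=sx,xatol=1e-4,fatol=1e-5))
        if best is None or r.fun<best.fun: best=r
    return best
E
cat > run1.py <<'E'
from fit import *
I=cv2.imread("pics/scene0.png"); J=cv2.imread("pics/side0.png")
d=bot.snapshot("scene"); s=bot.snapshot("side")
px=dict(eraser=((287,162),(341,296)),tape=((234,181),(352,258)),longs=((194,193),(386,226)),mid=((335,204),(252,250)),short=((289,220),(282,224)),glue=((223,235),(320,203)),sq=((105,243),(394,178)),lt=((365,160),(243,335)))
x0=dict(eraser=(.446,.118,0),tape=(.467,0,0),longs=(.464,-.118,0),mid=(.643,.118,.3),short=(.645,.012,.3),glue=(.627,-.115,0),sq=(.531,-.328,0),lt=(.527,.291,.2))
for k in px:
    for t in (90,):
        ms=mask(I,px[k][0],t),mask(J,px[k][1],t)
        out=[]
        for v in ([0],[1],[0,1]):
            r=fit(M[k],[((d,ms[0],None),(s,ms[1],None))[i] for i in v],x0[k],sym=k in("tape","glue"))
            out.append((r.x.round(4).tolist(),round(r.fun,3)))
        print(k,ms[0].sum(),ms[1].sum(),*out)
E
python3 run1.py
```

```text
eraser 260 425 ([0.4434, 0.1185, 0.3834], np.float64(0.198)) ([0.4443, 0.1168, 0.3064], np.float64(0.072)) ([0.4443, 0.1169, 0.3193], np.float64(0.141))
tape 540 626 ([0.4689, -0.0029, 0.0955], np.float64(0.193)) ([0.4652, -0.0033, 0.1701], np.float64(0.08)) ([0.4649, -0.0031, 0.1061], np.float64(0.139))
longs 633 953 ([0.4668, -0.117, -0.3298], np.float64(0.225)) ([0.4643, -0.118, -0.2846], np.float64(0.099)) ([0.4637, -0.1169, -0.3141], np.float64(0.172))
mid 672 768 ([0.6438, 0.1184, -0.1944], np.float64(0.162)) ([0.643, 0.1184, -0.2184], np.float64(0.105)) ([0.6436, 0.1181, -0.1954], np.float64(0.136))
short 570 497 ([0.6464, 0.0122, 0.0307], np.float64(0.162)) ([0.6452, 0.0124, -0.0307], np.float64(0.116)) ([0.6452, 0.0123, 0.0133], np.float64(0.145))
glue 544 511 ([0.6298, -0.1166, 0.4564], np.float64(0.191)) ([0.6248, -0.1143, 0.128], np.float64(0.509)) ([0.6253, -0.1151, 0.0355], np.float64(0.354))
sq 3542 1479 ([0.5281, -0.3308, -0.2986], np.float64(0.064)) ([0.5305, -0.3332, -0.2806], np.float64(0.043)) ([0.5297, -0.332, -0.2927], np.float64(0.059))
lt 1901 5857 ([0.5251, 0.2927, -0.1738], np.float64(0.076)) ([0.5261, 0.2901, -0.1919], np.float64(0.036)) ([0.5263, 0.2906, -0.1887], np.float64(0.061))
```

```bash
cat >> h.py <<'E'
def plan(x,y,z,phi):
    s=bot.get_state(); R=s["eef_rot"]; p=s["eef_pos"]
    cur=np.arctan2(R[1,1],R[0,1]); t=-(phi-cur); t=(t+np.pi/2)%np.pi-np.pi/2
    Rz=np.array([[np.cos(t),-np.sin(t),0],[np.sin(t),np.cos(t),0],[0,0,1]])
    R2=R@Rz; l=R2.T@(np.array([x,y,z])-p)*1e3
    print("t",round(s["time"],2),"p",p.round(4),"phi",cur.round(3),"w",round(s["width"],4),"turn",round(t,3),"local",l.round(1),"n@30",np.ceil(np.linalg.norm(l)/30))
def wristT(d):
    s=bot.get_state(); A=np.eye(4); A[:3,:3]=s["eef_rot"]; A[:3,3]=s["eef_pos"]; return A@d["hand_eye"]
E
python3 -c "
from h import *
plan(.464,-.117,.18,1.26)"
```

```text
t 0.35 p [0.1539 0.6057 0.2053] phi 1.322 w 0.0944 turn 0.062 local [-516.3 -593.2   25.5] n@30 27.0
```

Request:
send_rows(deltas=[0,0,0,0.062,1,-18.4,-21.2,0.9,0,1,-18.4,-21.2,0.9,0,1,-18.4,-21.2,0.9,0,1,-18.4,-21.2,0.9,0,1,-18.4,-21.2,0.9,0,1,-18.4,-21.2,0.9,0,1,-18.4,-21.2,0.9,0,1,-18.4,-21.2,0.9,0,1,-18.4,-21.2,0.9,0,1,-18.4,-21.2,0.9,0,1,-18.4,-21.2,0.9,0,1,-18.4,-21.2,0.9,0,1,-18.4,-21.2,0.9,0,1,-18.4,-21.2,0.9,0,1])

```text
time: 1.6
eef_pos: [0.3087, 0.2431, 0.193]
eef_rot: [[-0.952, 0.306, 0.0], [0.306, 0.952, 0.0], [-0.0, 0.0, -1.0]]
wrist_force: [0.0, 1.2, -0.9]
width: 0.0936
```

Request:
send_rows(deltas=[-18.4,-21.2,0.9,0,1,-18.4,-21.2,0.9,0,1,-18.4,-21.2,0.9,0,1,-18.4,-21.2,0.9,0,1,-18.4,-21.2,0.9,0,1,-18.4,-21.2,0.9,0,1,-18.4,-21.2,0.9,0,1,-18.4,-21.2,0.9,0,1,-18.4,-21.2,0.9,0,1,-18.4,-21.2,0.9,0,1,-18.4,-21.2,0.9,0,1,-18.4,-21.2,0.9,0,1,-18.4,-21.2,0.9,0,1,-18.4,-21.2,0.9,0,1,0,0,0,0,1,0,0,0,0,1])

```text
time: 2.93
eef_pos: [0.4629, -0.1182, 0.1801]
eef_rot: [[-0.951, 0.308, -0.001], [0.308, 0.951, -0.001], [0.0, -0.001, -1.0]]
wrist_force: [-0.4, 0.7, 0.3]
width: 0.0939
```

```bash
python3 -c "
from h import *
plan(.464,-.117,.11,1.26)
d=bot.snapshot('wrist'); T=wristT(d); print(proj(d,[[.464,-.117,.011]],T)); I=d['pixels'];cv2.imwrite('pics/w1.png',I); np.save('w1T.npy',T)"
```

```text
t 2.93 p [ 0.4629 -0.1182  0.1801] phi 1.258 w 0.0939 turn -0.002 local [-0.7  1.5 70.1] n@30 3.0
[[274.36221046 188.33375527]]
```

View pics/w1.png

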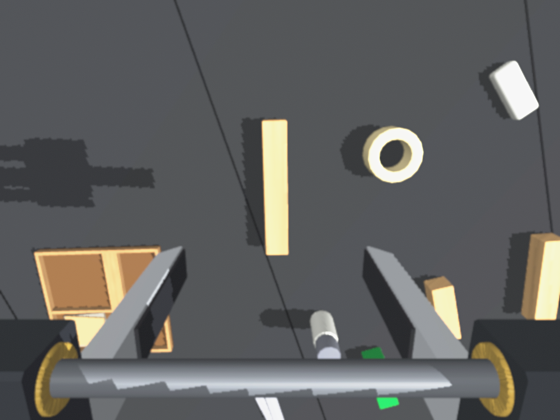

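```bash
python3 -c "
from fit import *
d=bot.snapshot('wrist');T=np.load('w1T.npy');I=cv2.imread('pics/w1.png')
for k,p,x in (('longs',(275,190),(.464,-.117,-.3)),('tape',(370,155),(.465,-.003,0)),('eraser',(515,90),(.444,.117,.31))):
    m=mask(I,p,110); r=fit(M[k],[(d,m,T)],x,sym=k=='tape'); print(k,r.x.round(4),r.fun)
"
```

```text
longs [ 0.4642 -0.1162 -0.2862] 0.08462942391633987
tape [ 0.4657 -0.0008 -0.0211] 0.2550077438354492
eraser [0.4446 0.1197 0.341 ] 0.07896910607814789
```

Request:
send_rows(deltas=[-1,2,0,-0.025,0.7,0,0,30,0,0.7,0,0,30,0,0.7,0,0,30,0,0.7,0,0,30,0,0.6,0,0,20,0,0.6,0,0,15,0,0.6,0,0,10,0,0.6,0,0,5,0,0.6,0,0,0,0,0.6,0,0,0,0,0,0,0,0,0,0,0,0,0,0,0,0,0,0,0,0,0,0,0,0,0,0,0,0,0,0])

```text
time: 4.37
eef_pos: [0.4646, -0.1154, 0.0106]
eef_rot: [[-0.959, 0.282, 0.0], [0.282, 0.959, -0.0], [-0.0, 0.0, -1.0]]
wrist_force: [-0.3, 0.5, 5.7]
width: 0.0215
```

Request:
send_rows(deltas=[0,0,-10,0,0,0,0,-25,0,0,0,0,-30,0,0,0,0,-30,0,0,0,0,-25,0,0,0,0,0,0,0])

```text
time: 4.87
eef_pos: [0.4663, -0.116, 0.1349]
eef_rot: [[-0.959, 0.282, 0.006], [0.282, 0.959, 0.0], [-0.006, 0.002, -1.0]]
wrist_force: [0.7, -0.7, -0.5]
width: 0.0214
```

```bash
python3 -c "
from h import *
plan(.5314,.3176,.12,1.383)"
```

```text
t 4.87 p [ 0.4663 -0.116   0.1349] phi 1.284 w 0.0214 turn -0.099 local [ 17.1 438.1  15.3] n@30 15.0
```

Request:
send_rows(deltas=[0,0,0,-0.099,0,1,27.4,0.6,0,0,1,27.4,0.6,0,0,1,27.4,0.6,0,0,1,27.4,0.6,0,0,1,27.4,0.6,0,0,1,27.4,0.6,0,0,1,27.4,0.6,0,0,1,27.4,0.6,0,0,1,27.4,0.6,0,0,1,27.4,0.6,0,0,1,27.4,0.6,0,0,1,27.4,0.6,0,0,1,27.4,0.6,0,0,1,27.4,0.6,0,0,1,27.4,0.6,0,0,1,27.4,0.6,0,0,0,0,0,0,0,0,0,0,0,0,0,0,0,0,0])

```text
time: 6.53
eef_pos: [0.53, 0.3175, 0.1205]
eef_rot: [[-0.983, 0.186, -0.0], [0.186, 0.983, -0.001], [0.0, -0.001, -1.0]]
wrist_force: [0.0, -0.1, -0.3]
width: 0.0214
```

```bash
python3 -c "
from h import *
plan(.5314,.3176,.05,1.383)
d=bot.snapshot('wrist'); T=wristT(d); I=d['pixels'];cv2.imwrite('pics/w2.png',I); np.save('w2T.npy',T)"
```

```text
t 6.53 p [0.53   0.3175 0.1205] phi 1.383 w 0.0214 turn 0.0 local [-1.4  0.4 70.5] n@30 3.0
```

View pics/w2.png

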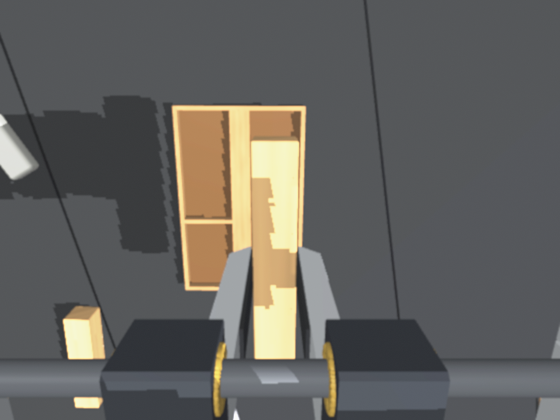

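```bash
python3 -c "
from h import *
d=bot.snapshot('wrist');T=np.load('w2T.npy');I=cv2.imread('pics/w2.png')
crop(I,160,90,320,190,5,'w2a');crop(I,170,210,260,300,6,'w2b')
P=[ray(d,*p,.01,T) for p in ((174,106),(304,107),(187,290))]
print(np.round(P,4), np.linalg.norm(P[0]-P[1]),np.linalg.norm(P[0]-P[2]))
print(np.round((P[1]+P[2])/2,4), np.arctan2(*(P[2]-P[0])[[1,0]]))
a=-.188;c,s=np.cos(a),np.sin(a)
for x,y in ((-78,-50.5),(-78,50.5),(78,-50.5)): print(proj(d,[[.5263+(c*x-s*y)/1e3,.2906+(s*x+c*y)/1e3,.01]],T))
"
```

```text
[[0.44   0.2568 0.01  ]
 [0.4593 0.3541 0.01  ]
 [0.594  0.2269 0.01  ]] 0.09913028761361717 0.15684313869048488
[0.5266 0.2905 0.01  ] -0.19222480513526216
[[172.47301339 106.58367181]]
[[304.89227093 106.62638244]]
[[186.36266696 289.58248774]]
```

View pics/w2a.png

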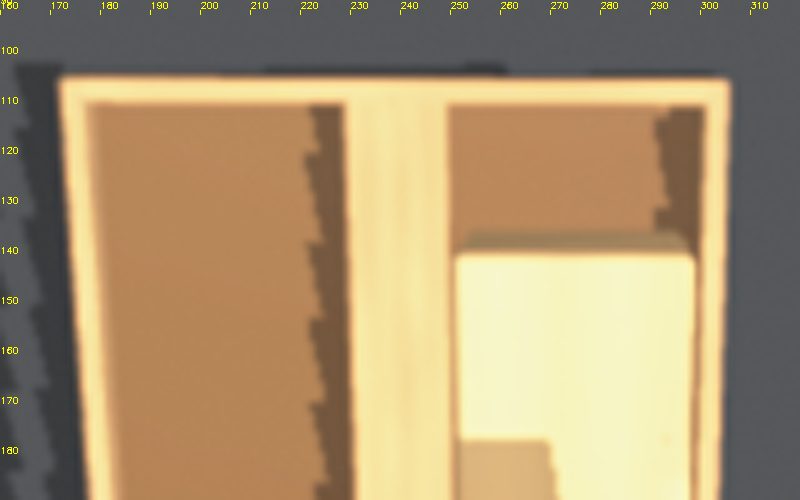

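View pics/w2b.png

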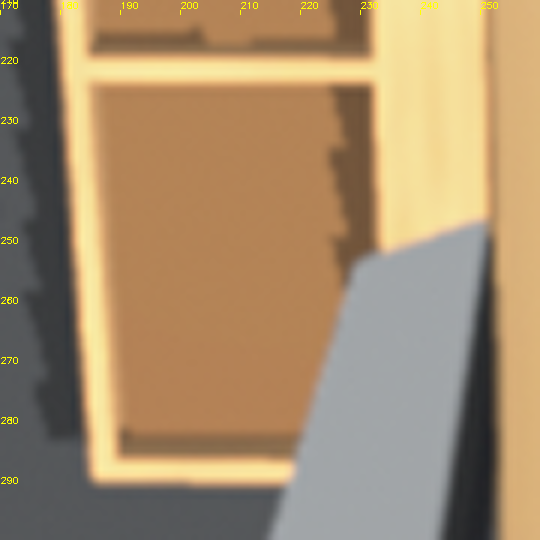

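Request:
send_rows(deltas=[-1,0,25,0,0,0,0,28,0,0,0,0,20,0,0,0,0,14,0,0,0,0,10,0,0,0,0,6,0,0,0,0,3,0,0,0,0,0,0,0,0,0,0,0,0,0,0,0,0,0.1])

```text
time: 7.47
eef_pos: [0.5316, 0.3184, 0.0155]
eef_rot: [[-0.983, 0.186, 0.001], [0.186, 0.983, 0.001], [-0.001, 0.001, -1.0]]
wrist_force: [0.1, -0.2, 0.0]
width: 0.0218
```

Request:
send_rows(deltas=[0,0,1,0,0,0,0,0,0,0.42,0,0,0,0,0.42,0,0,0,0,0.42,0,0,0,0,0.42,0,0,-15,0,0.42,0,0,-30,0,0.42,0,0,-30,0,0.42,0,0,-30,0,0.7,0,0,0,0,0.7])

```text
time: 8.3
eef_pos: [0.5335, 0.3192, 0.1242]
eef_rot: [[-0.983, 0.186, 0.006], [0.186, 0.983, 0.004], [-0.005, 0.005, -1.0]]
wrist_force: [0.1, 0.4, 0.1]
width: 0.049
```

```bash
python3 -c "
from h import *
plan(.6435,.1182,.12,1.365)
d=bot.snapshot('wrist'); I=d['pixels'];cv2.imwrite('pics/w3.png',I)"
```

```text
t 8.3 p [0.5335 0.3192 0.1242] phi 1.384 w 0.049 turn 0.019 local [-148.7 -174.3    4. ] n@30 8.0
```

View pics/w3.png

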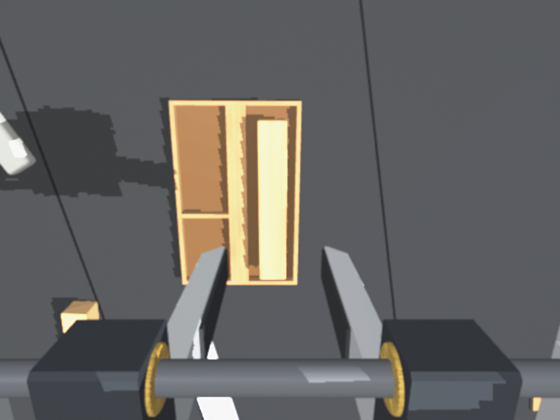

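Request:
send_rows(deltas=[0,0,0,0.019,0.6,-16.7,-19.3,0,0,0.6,-16.7,-19.3,0,0,0.6,-16.7,-19.3,0,0,0.6,-16.7,-19.3,0,0,0.6,-16.7,-19.3,0,0,0.6,-16.7,-19.3,0,0,0.6,-16.7,-19.3,0,0,0.6,-16.7,-19.3,0,0,0.6,-16.7,-19.3,0,0,0.6,0,0,0,0,0.6,0,0,0,0,0.6,0,0,0,0,0.6])

```text
time: 9.43
eef_pos: [0.642, 0.118, 0.1175]
eef_rot: [[-0.979, 0.205, -0.002], [0.205, 0.979, -0.0], [0.002, -0.001, -1.0]]
wrist_force: [0.8, -0.1, -0.2]
width: 0.0564
```

```bash
python3 -c "
from fit import *
plan(.6435,.1182,.01,1.365)
d=bot.snapshot('wrist'); T=wristT(d);I=d['pixels'];cv2.imwrite('pics/w4.png',I)
D=bot.snapshot('scene');cv2.imwrite('pics/s4.png',D['pixels'])
a=-.2;P=place(M['mid'],.6435,.1182,a);print(proj(d,P,T).round())"
```

```text
t 9.43 p [0.642  0.118  0.1175] phi 1.365 w 0.0564 turn -0.0 local [ -1.6   0.5 107.5] n@30 4.0
[[260. 146.]
 [259. 150.]
 [287. 146.]
 [288. 150.]
 [262. 255.]
 [261. 266.]
 [287. 255.]
 [287. 266.]]
```

View pics/w4.png

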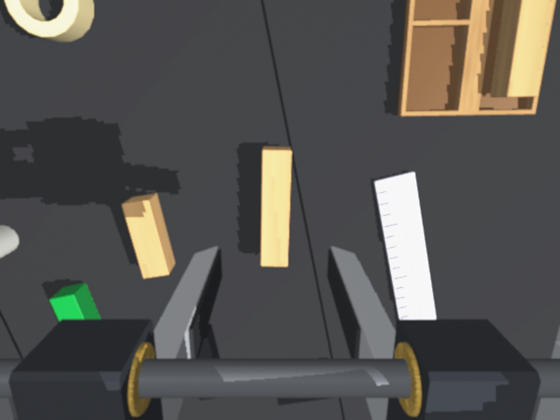

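Request:
send_rows(deltas=[-1,1,30,0,0.6,0,0,30,0,0.6,0,0,20,0,0.6,0,0,14,0,0.6,0,0,9,0,0.6,0,0,4,0,0.6,0,0,0,0,0.6,0,0,0,0,0,0,0,0,0,0,0,0,0,0,0,0,0,0,0,0,0,0,0,0,0,0,0,0,0,0])

```text
time: 10.62
eef_pos: [0.6441, 0.1182, 0.012]
eef_rot: [[-0.979, 0.204, 0.0], [0.204, 0.979, 0.0], [-0.0, 0.0, -1.0]]
wrist_force: [-0.6, 0.8, 4.0]
width: 0.0215
```

Request:
send_rows(deltas=[0,0,-10,0,0,0,0,-25,0,0,0,0,-30,0,0,0,0,-30,0,0,0,0,-20,0,0,0,0,0,0,0,0,0,0,0,0])

```text
time: 11.2
eef_pos: [0.6445, 0.1184, 0.1283]
eef_rot: [[-0.979, 0.204, 0.002], [0.204, 0.979, 0.001], [-0.002, 0.001, -1.0]]
wrist_force: [-0.4, -1.0, -0.8]
width: 0.0214
```

```bash
python3 -c "
from h import *
a=-.29;c,s=np.cos(a),np.sin(a);x,y=.5298-s*.0405,-.332+c*.0405;print(x,y)
plan(x,y,.12,a+np.pi/2)"
```

```text
0.5413810651167459 -0.2931911230417358
t 11.2 p [0.6445 0.1184 0.1283] phi 1.365 w 0.0214 turn 0.084 local [ -18.9 -423.9    7.7] n@30 15.0
```

Request:
send_rows(deltas=[0,0,0,0.084,0,-1.2,-26.5,0.4,0,0,-1.2,-26.5,0.4,0,0,-1.2,-26.5,0.4,0,0,-1.2,-26.5,0.4,0,0,-1.2,-26.5,0.4,0,0,-1.2,-26.5,0.4,0,0,-1.2,-26.5,0.4,0,0,-1.2,-26.5,0.4,0,0,-1.2,-26.5,0.4,0,0,-1.2,-26.5,0.4,0,0,-1.2,-26.5,0.4,0,0,-1.2,-26.5,0.4,0,0,-1.2,-26.5,0.4,0,0,-1.2,-26.5,0.4,0,0,-1.2,-26.5,0.4,0,0,-1.2,-26.5,0.4,0,0,0,0,0,0,0,0,0,0,0,0,0,0,0,0,0])

```text
time: 12.87
eef_pos: [0.541, -0.2929, 0.1196]
eef_rot: [[-0.958, 0.286, -0.001], [0.286, 0.958, 0.001], [0.001, 0.0, -1.0]]
wrist_force: [0.4, 0.5, 0.2]
width: 0.0213
```

```bash
python3 -c "
from fit import *
plan(.5414,-.2932,.0155,-.29+np.pi/2)
d=bot.snapshot('wrist'); T=wristT(d);np.save('w5T.npy',T);I=d['pixels'];cv2.imwrite('pics/w5.png',I)
print(proj(d,place(M['sq'],.5298,-.332,-.29),T).round()[1::2])"
```

```text
t 12.87 p [ 0.541  -0.2929  0.1196] phi 1.281 w 0.0213 turn 0.0 local [ -0.6  -0.2 104.1] n@30 4.0
[[138. 127.]
 [303. 127.]
 [153. 273.]
 [299. 273.]]
```

View pics/w5.png

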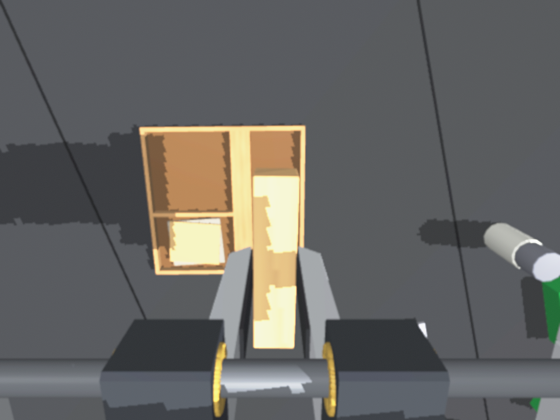

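Request:
send_rows(deltas=[-2,1,28,0,0,0,0,28,0,0,0,0,20,0,0,0,0,13,0,0,0,0,8,0,0,0,0,5,0,0,0,0,2,0,0,0,0,0,0,0,0,0,0,0,0])

```text
time: 13.67
eef_pos: [0.5439, -0.2934, 0.0172]
eef_rot: [[-0.958, 0.286, 0.001], [0.286, 0.958, -0.001], [-0.001, -0.0, -1.0]]
wrist_force: [0.1, 1.0, 0.2]
width: 0.0219
```

Request:
send_rows(deltas=[0,0,1.5,0,0,0,0,0,0,0,0,0,0,0,0.42,0,0,0,0,0.42,0,0,0,0,0.42,0,0,0,0,0.42,0,0,-15,0,0.42,0,0,-30,0,0.42,0,0,-30,0,0.42,0,0,-30,0,0.7,0,0,0,0,0.7,0,0,0,0,0.7])

```text
time: 14.67
eef_pos: [0.5442, -0.2937, 0.1223]
eef_rot: [[-0.958, 0.286, 0.003], [0.286, 0.958, -0.001], [-0.004, -0.0, -1.0]]
wrist_force: [-0.2, 0.0, -0.3]
width: 0.0563
```

```bash
python3 -c "
from fit import *
d=bot.snapshot('wrist'); T=wristT(d);np.save('w6T.npy',T);I=d['pixels'];cv2.imwrite('pics/w6.png',I)
S=bot.snapshot('side');cv2.imwrite('pics/side6.png',S['pixels'])
plan(.6452,.0123,.12,np.pi/2)"
```

```text
t 14.77 p [ 0.5432 -0.293   0.1198] phi 1.281 w 0.0635 turn -0.29 local [-1.020e+02  3.053e+02 -1.000e-01] n@30 11.0
```

View pics/w6.png

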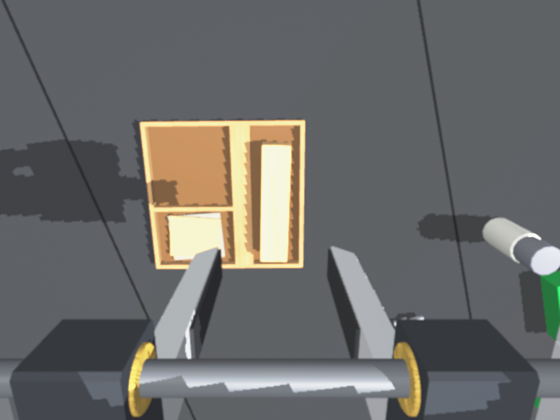

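View pics/side6.png

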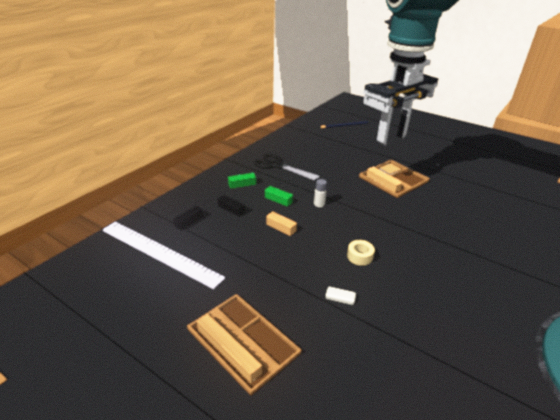

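Request:
send_rows(deltas=[0,0,0,-0.1,0.6,0,0,0,-0.1,0.6,0,0,0,-0.09,0.6,-8.5,25.4,0,0,0.6,-8.5,25.4,0,0,0.6,-8.5,25.4,0,0,0.6,-8.5,25.4,0,0,0.6,-8.5,25.4,0,0,0.6,-8.5,25.4,0,0,0.6,-8.5,25.4,0,0,0.6,-8.5,25.4,0,0,0.6,-8.5,25.4,0,0,0.6,-8.5,25.4,0,0,0.6,-8.5,25.4,0,0,0.6,-8.5,25.4,0,0,0.6,0,0,0,0,0.6,0,0,0,0,0.6,0,0,0,0,0.6])

```text
time: 16.27
eef_pos: [0.6447, 0.0108, 0.119]
eef_rot: [[-1.0, 0.0, -0.001], [0.0, 1.0, -0.001], [0.001, -0.001, -1.0]]
wrist_force: [0.5, 0.4, -0.8]
width: 0.0568
```

```bash
python3 -c "
from fit import *
d=bot.snapshot('wrist'); T=wristT(d);I=d['pixels'];cv2.imwrite('pics/w7.png',I)
print(proj(d,place(M['short'],.6452,.0123,0),T).round()[1::2])
plan(.6452,.0123,.01,np.pi/2)
m=mask(I,(275,210),110); r=fit(M['short'],[(d,m,T)],(.645,.012,0)); print(r.x,r.fun)"
```

```text
[[262. 168.]
 [291. 168.]
 [263. 247.]
 [290. 247.]]
t 16.32 p [0.6448 0.0103 0.1192] phi 1.57 w 0.0568 turn -0.001 local [ -0.6   2.1 109.2] n@30 4.0
[ 0.64698595  0.01163837 -0.0482492 ] 0.08162222802639008
```

View pics/w7.png

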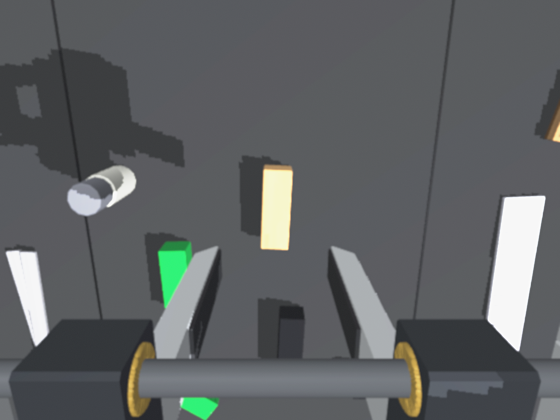

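Request:
send_rows(deltas=[-1.5,1.5,30,0.035,0.6,0,0,30,0,0.6,0,0,20,0,0.6,0,0,14,0,0.6,0,0,10,0,0.6,0,0,5,0,0.6,0,0,0,0,0.6,0,0,0,0,0,0,0,0,0,0,0,0,0,0,0,0,0,0,0,0,0,0,0,0,0,0,0,0,0,0])

```text
time: 17.4
eef_pos: [0.647, 0.0132, 0.0111]
eef_rot: [[-0.999, 0.035, 0.0], [0.035, 0.999, 0.0], [-0.0, 0.0, -1.0]]
wrist_force: [-0.7, -0.9, 3.6]
width: 0.0216
```

Request:
send_rows(deltas=[0,0,-10,0,0,0,0,-25,0,0,0,0,-30,0,0,0,0,-30,0,0,0,0,-15,0,0,0,0,0,0,0,0,0,0,0,0])

```text
time: 17.98
eef_pos: [0.6472, 0.0132, 0.1219]
eef_rot: [[-0.999, 0.035, 0.002], [0.035, 0.999, 0.0], [-0.002, 0.0, -1.0]]
wrist_force: [-0.3, 0.4, -0.9]
width: 0.0217
```

```bash
python3 -c "
from h import *
a=-.19;c,s=np.cos(a),np.sin(a);X,Y=-.031,-.0275;x,y=.5264+c*X-s*Y,.2906+s*X+c*Y;print(x,y)
plan(x,y,.12,a+np.pi/2)"
```

```text
0.49076424909951083 0.2694495092785466
t 17.98 p [0.6472 0.0132 0.1219] phi 1.536 w 0.0217 turn 0.155 local [202.  222.1   1.8] n@30 11.0
```

Request:
send_rows(deltas=[0,0,0,0.08,0,0,0,0,0.075,0,16.8,18.5,0,0,0,16.8,18.5,0,0,0,16.8,18.5,0,0,0,16.8,18.5,0,0,0,16.8,18.5,0,0,0,16.8,18.5,0,0,0,16.8,18.5,0,0,0,16.8,18.5,0,0,0,16.8,18.5,0,0,0,16.8,18.5,0,0,0,16.8,18.5,0,0,0,16.8,18.5,0,0,0,0,0,0,0,0,0,0,0,0,0,0,0,0,0,0])

```text
time: 19.4
eef_pos: [0.4907, 0.2683, 0.1202]
eef_rot: [[-0.982, 0.189, -0.001], [0.189, 0.982, -0.001], [0.0, -0.001, -1.0]]
wrist_force: [0.8, -0.4, 0.3]
width: 0.0214
```

```bash
python3 -c "
from h import *
plan(.4908,.2695,.0146,-.19+np.pi/2)"
```

```text
t 19.4 p [0.4907 0.2683 0.1202] phi 1.381 w 0.0214 turn -0.0 local [  0.    1.3 105.6] n@30 4.0
```

Request:
send_rows(deltas=[0,1,28,0,0,0,0,28,0,0,0,0,20,0,0,0,0,13,0,0,0,0,9,0,0,0,0,5,0,0,0,0,2,0,0,0,0,0,0,0,0,0,0,0,0,0,0,0,0,0])

```text
time: 20.23
eef_pos: [0.4913, 0.2704, 0.0166]
eef_rot: [[-0.982, 0.189, 0.001], [0.189, 0.982, 0.001], [-0.001, 0.001, -1.0]]
wrist_force: [0.2, 0.4, -1.0]
width: 0.0213
```

Request:
send_rows(deltas=[0,0,1.5,0,0,0,0,0,0,0,0,0,0,0,0.42,0,0,0,0,0.42,0,0,0,0,0.42,0,0,0,0,0.42,0,0,-15,0,0.42,0,0,-30,0,0.42,0,0,-30,0,0.42,0,0,-30,0,0.7,0,0,0,0,0.7,0,0,0,0,0.7])

```text
time: 21.23
eef_pos: [0.4915, 0.2707, 0.1206]
eef_rot: [[-0.982, 0.188, 0.002], [0.188, 0.982, 0.002], [-0.002, 0.002, -1.0]]
wrist_force: [-0.1, 0.7, -0.6]
width: 0.0562
```

```bash
python3 -c "
from fit import *
d=bot.snapshot('wrist'); T=wristT(d);I=d['pixels'];cv2.imwrite('pics/w8.png',I)
plan(.466,-.002,.12,1.281)"
```

```text
t 21.28 p [0.4908 0.2703 0.1194] phi 1.381 w 0.0601 turn 0.1 local [ -54.  -268.1   -0.8] n@30 10.0
```

View pics/w8.png

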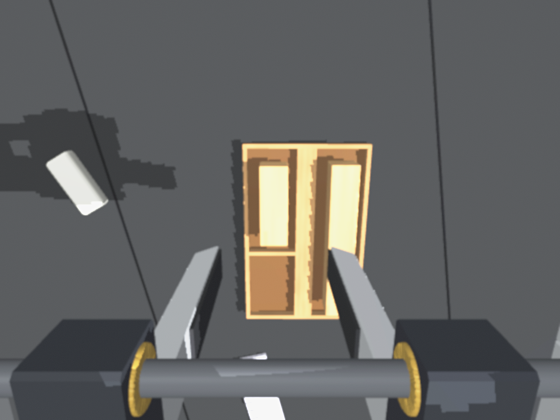

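Request:
send_rows(deltas=[0,0,0,0.1,1,-4.9,-24.4,0,0,1,-4.9,-24.4,0,0,1,-4.9,-24.4,0,0,1,-4.9,-24.4,0,0,1,-4.9,-24.4,0,0,1,-4.9,-24.4,0,0,1,-4.9,-24.4,0,0,1,-4.9,-24.4,0,0,1,-4.9,-24.4,0,0,1,-4.9,-24.4,0,0,1,-4.9,-24.4,0,0,1,0,0,0,0,1,0,0,0,0,1,0,0,0,0,1])

```text
time: 22.53
eef_pos: [0.4655, -0.002, 0.1186]
eef_rot: [[-0.958, 0.286, -0.001], [0.286, 0.958, -0.0], [0.001, -0.001, -1.0]]
wrist_force: [0.0, -0.4, 0.4]
width: 0.0937
```

```bash
python3 -c "
from fit import *
d=bot.snapshot('wrist'); T=wristT(d);I=d['pixels'];cv2.imwrite('pics/w9.png',I)
print(proj(d,[[.466,-.002,.024]],T))
plan(.466,-.002,.01,1.281)"
```

```text
[[273.54883484 209.68391755]]
t 22.58 p [ 0.4657 -0.0017  0.1187] phi 1.282 w 0.0942 turn 0.001 local [-5.000e-01 -1.000e-01  1.087e+02] n@30 4.0
```

View pics/w9.png

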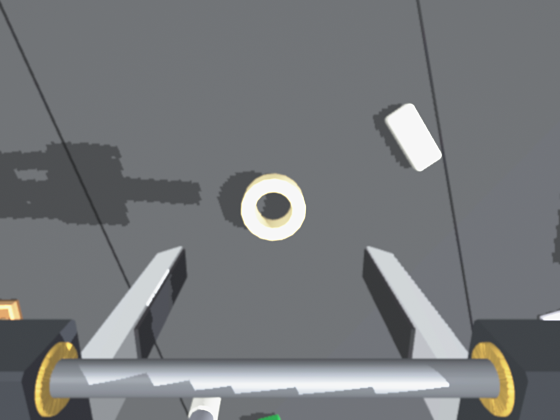

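Request:
send_rows(deltas=[1.5,0,30,0,1,0,0,30,0,1,0,0,20,0,1,0,0,14,0,1,0,0,9,0,1,0,0,5,0,1,0,0,0,0,1,0,0,0,0,0,0,0,0,0,0,0,0,0,0,0,0,0,0,0,0,0,0,0,0,0,0,0,0,0,0])

```text
time: 23.67
eef_pos: [0.4645, -0.002, 0.0115]
eef_rot: [[-0.958, 0.286, 0.0], [0.286, 0.958, 0.0], [-0.0, 0.0, -1.0]]
wrist_force: [-0.1, 0.8, 0.5]
width: 0.0573
```

Request:
send_rows(deltas=[0,0,-10,0,0,0,0,-25,0,0,0,0,-30,0,0,0,0,-30,0,0,0,0,-15,0,0,0,0,0,0,0,0,0,0,0,0])

```text
time: 24.25
eef_pos: [0.4647, -0.0018, 0.1221]
eef_rot: [[-0.958, 0.285, 0.002], [0.285, 0.958, 0.001], [-0.001, 0.001, -1.0]]
wrist_force: [0.9, 0.6, -0.2]
width: 0.0486
```

```bash
python3 -c "
from h import *
a=-.29;c,s=np.cos(a),np.sin(a);X,Y=-.026,-.0275;x,y=.531+c*X-s*Y,-.3315+s*X+c*Y;print(x,y)
plan(x,y,.12,a+np.pi/2)
d=bot.snapshot('wrist');I=d['pixels'];cv2.imwrite('pics/w10.png',I)"
```

```text
0.49822197304628696 -0.35041694872387347
t 24.25 p [ 0.4647 -0.0018  0.1221] phi 1.281 w 0.0486 turn 0.001 local [-131.8 -324.5    1.8] n@30 12.0
```

View pics/w10.png

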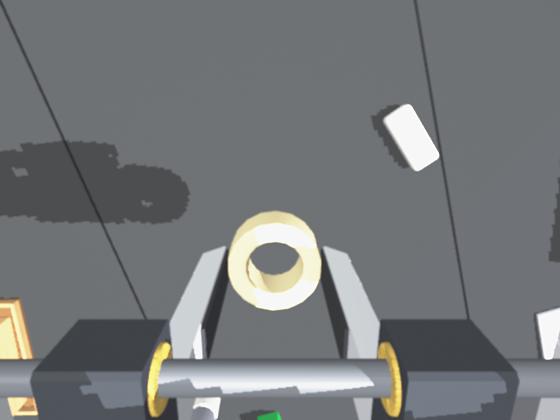

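```bash
python3 -c "
from h import *
I=cv2.imread('pics/w10.png');crop(I,190,190,360,330,4,'w10a')
D=bot.snapshot('scene');cv2.imwrite('pics/s10.png',D['pixels']);S=bot.snapshot('side');cv2.imwrite('pics/d10.png',S['pixels'])
p=bot.get_state()['eef_pos'];print(p,proj(D,[p],None),proj(S,[p]))
u=proj(S,[p])[0].astype(int);crop(S['pixels'],max(u[0]-60,0),max(u[1]-60,0),u[0]+60,u[1]+50,6,'d10a')
u=proj(D,[p])[0].astype(int);crop(D['pixels'],max(u[0]-60,0),max(u[1]-60,0),u[0]+60,u[1]+50,6,'s10a')
"
```

```text
[ 0.46379045 -0.00211958  0.1205188 ] [[240.3918904  131.89718428]] [[368.58259053 207.17611446]]
```

View pics/d10a.png

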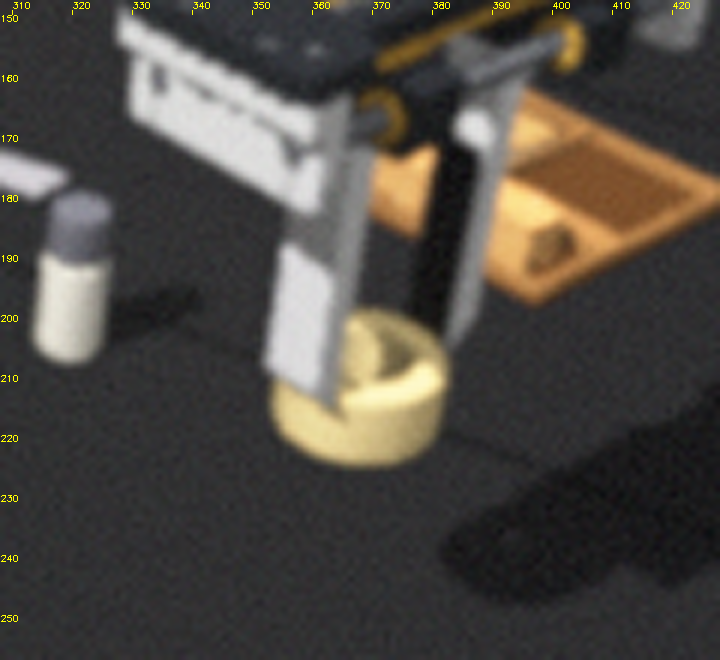

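View pics/w10a.png

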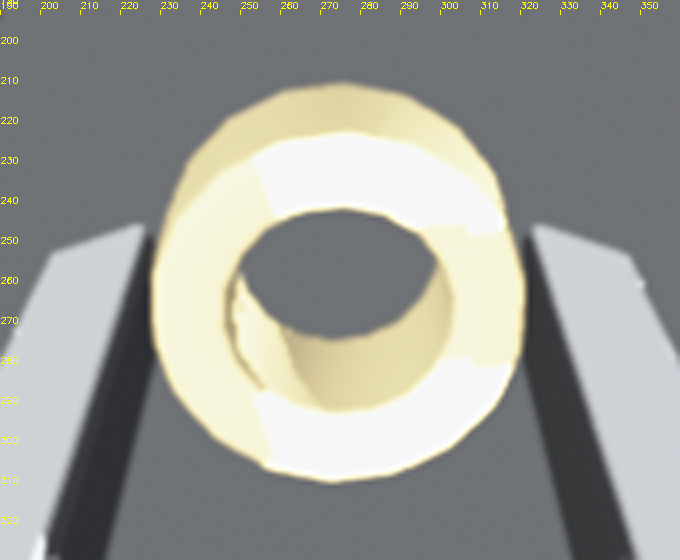

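View pics/s10a.png

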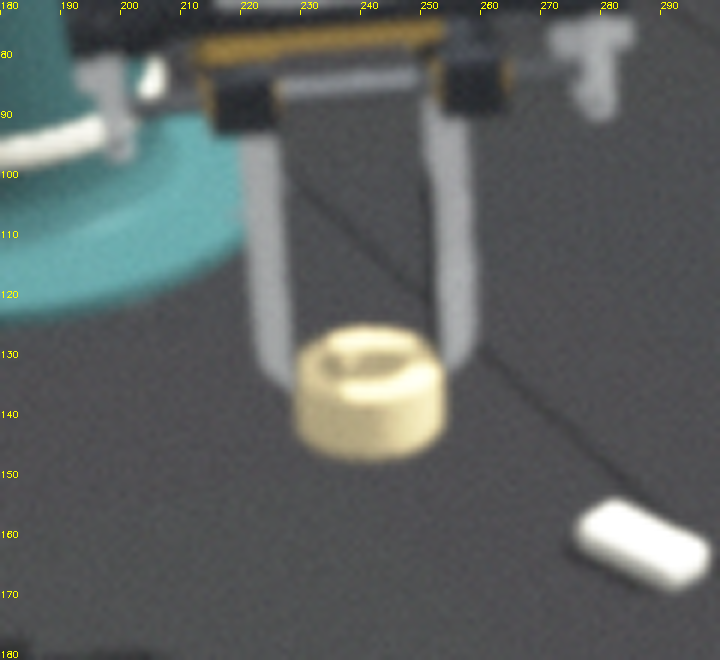

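Request:
send_rows(deltas=[0,0,20,0,0,0,0,25,0,0,0,0,20,0,0,0,0,15,0,0,0,0,10,0,0,0,0,6,0,0,0,0,1,0,0,0,0,0,0,0,0,0,0,0,0])

```text
time: 25.15
eef_pos: [0.4647, -0.0021, 0.0248]
eef_rot: [[-0.958, 0.286, 0.001], [0.286, 0.958, 0.0], [-0.001, 0.0, -1.0]]
wrist_force: [-0.6, -0.5, -0.4]
width: 0.0487
```

Request:
send_rows(deltas=[0,0,2,0,0,0,0,2,0,0,0,0,0,0,0])

```text
time: 25.4
eef_pos: [0.4647, -0.0021, 0.0204]
eef_rot: [[-0.958, 0.286, 0.001], [0.286, 0.958, -0.0], [-0.001, 0.0, -1.0]]
wrist_force: [0.6, -0.8, -1.1]
width: 0.0481
```

Request:
send_rows(deltas=[0,0,0,0,0.75,0,0,0,0,0.75,0,0,0,0,0.75,0,0,0,0,0.75,0,0,4,0,0.75,0,0,5,0,0.75,0,0,0,0,0.75,0,0,0,0,0,0,0,0,0,0,0,0,0,0,0,0,0,0,0,0,0,0,0,0,0,0,0,0,0,0,0,0,0,0,0])

```text
time: 26.57
eef_pos: [0.4645, -0.002, 0.0114]
eef_rot: [[-0.958, 0.286, 0.0], [0.286, 0.958, -0.0], [-0.0, 0.0, -1.0]]
wrist_force: [0.1, 0.6, 0.5]
width: 0.0493
```

Request:
send_rows(deltas=[0,0,0,0,0,0,0,0,0,0,0,0,-10,0,0,0,0,-25,0,0,0,0,-30,0,0,0,0,-30,0,0,0,0,-15,0,0,0,0,0,0,0,0,0,0,0,0])

```text
time: 27.32
eef_pos: [0.4647, -0.0017, 0.122]
eef_rot: [[-0.958, 0.285, 0.002], [0.285, 0.958, 0.001], [-0.001, 0.001, -1.0]]
wrist_force: [-0.3, 0.1, -1.4]
width: 0.0494
```

```bash
python3 -c "
from h import *
S=bot.snapshot('side');crop(S['pixels'],300,140,430,240,6,'d11a')
D=bot.snapshot('scene');crop(D['pixels'],180,70,300,170,6,'s11a')
plan(.4982,-.3504,.12,-.29+np.pi/2)
"
```

```text
t 27.42 p [ 0.4639 -0.002   0.1207] phi 1.281 w 0.0491 turn 0.0 local [-132.5 -324.     0.7] n@30 12.0
```

View pics/d11a.png

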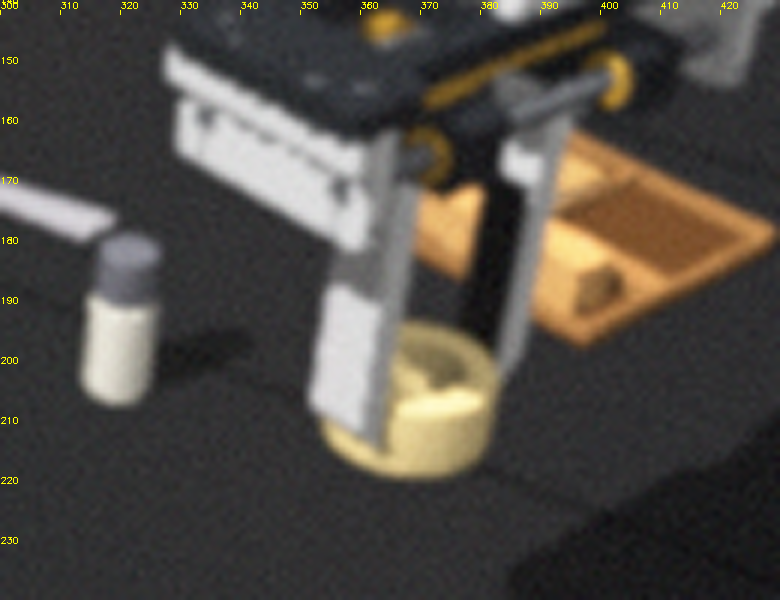

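View pics/s11a.png

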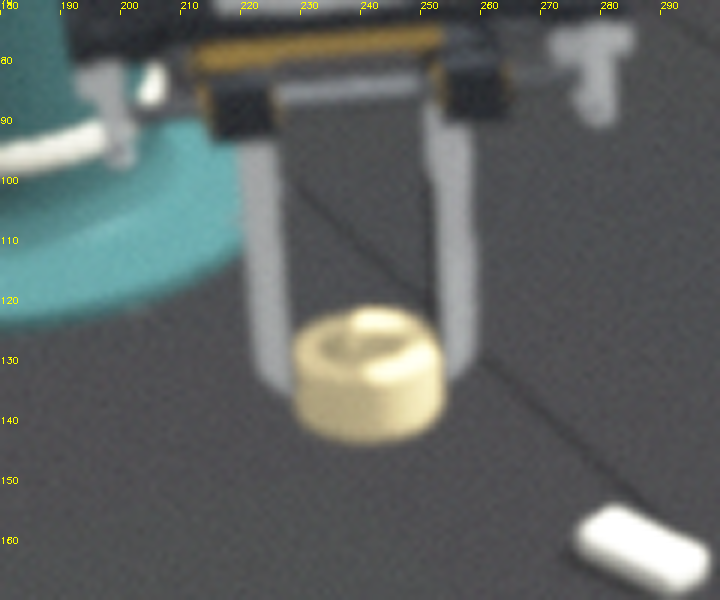

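Request:
send_rows(deltas=[-10.2,-24.9,0,0,0,-10.2,-24.9,0,0,0,-10.2,-24.9,0,0,0,-10.2,-24.9,0,0,0,-10.2,-24.9,0,0,0,-10.2,-24.9,0,0,0,-10.2,-24.9,0,0,0,-10.2,-24.9,0,0,0,-10.2,-24.9,0,0,0,-10.2,-24.9,0,0,0,-10.2,-24.9,0,0,0,-10.2,-24.9,0,0,0,-10.2,-24.9,0,0,0,0,0,0,0,0,0,0,0,0,0,0,0,0,0,0])

```text
time: 28.75
eef_pos: [0.4984, -0.3495, 0.1201]
eef_rot: [[-0.958, 0.286, -0.002], [0.286, 0.958, 0.001], [0.002, 0.0, -1.0]]
wrist_force: [0.8, 0.5, 0.1]
width: 0.0492
```

```bash
python3 -c "
from h import *
d=bot.snapshot('wrist');T=wristT(d);I=d['pixels'];cv2.imwrite('pics/w12.png',I);np.save('w12T.npy',T)
plan(.4982,-.3504,.0144,-.29+np.pi/2)
"
```

```text
t 28.8 p [ 0.4987 -0.3491  0.1204] phi 1.282 w 0.0495 turn 0.001 local [ -0.   -1.4 106. ] n@30 4.0
```

View pics/w12.png

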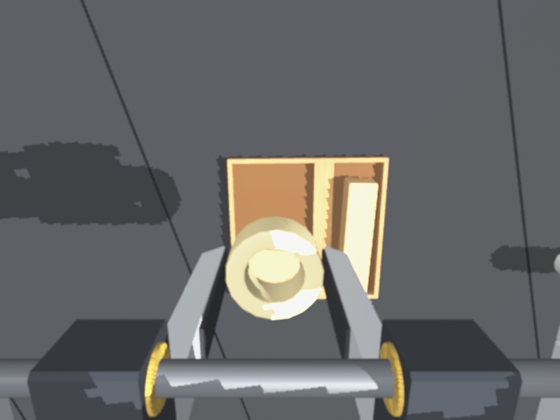

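```bash
python3 -c "
from h import *
d=bot.snapshot('wrist');T=np.load('w12T.npy')
A,B,C=[ray(d,*p,.01,T) for p in ((228,159),(388,157),(378,299))]
print((A+C)/2,np.linalg.norm(A-B),np.linalg.norm(C-B),np.arctan2(*(C-B)[[1,0]]))
T5=np.load('w5T.npy');A,B,C=[ray(d,*p,.01,T5) for p in ((140,129),(305,127),(154,275))]
print((B+C)/2,np.linalg.norm(A-B),np.linalg.norm(C-A),np.arctan2(*(C-A)[[1,0]]))
"
```

```text
[ 0.53130059 -0.32926745  0.01      ] 0.12677867700196002 0.1266275990274499 -0.2714819048523254
[ 0.53113485 -0.33110478  0.01      ] 0.1275578862114797 0.12453401870606853 -0.2947758315594004
```

Request:
send_rows(deltas=[0,-0.5,28,0,0,0,0,28,0,0,0,0,20,0,0,0,0,13,0,0,0,0,8,0,0,0,0,5,0,0,0,0,2,0,0,0,0,0,0,0,0,0,0,0,0,0,0,0,0,0])

```text
time: 29.68
eef_pos: [0.4993, -0.3509, 0.0181]
eef_rot: [[-0.958, 0.286, 0.001], [0.286, 0.958, -0.001], [-0.001, -0.0, -1.0]]
wrist_force: [-0.5, 0.4, -0.3]
width: 0.049
```

Request:
send_rows(deltas=[0,0,2,0,0,0,0,1,0,0,0,0,0,0,0,0,0,0,0,0.7,0,0,0,0,0.7,0,0,0,0,0.7,0,0,0,0,0.7,0,0,0,0,0.7,0,0,-15,0,0.7,0,0,-30,0,0.7,0,0,-30,0,0.7,0,0,-30,0,0.7,0,0,0,0,0.7,0,0,0,0,0.7])

```text
time: 30.85
eef_pos: [0.4997, -0.3511, 0.1218]
eef_rot: [[-0.958, 0.286, 0.003], [0.286, 0.958, -0.001], [-0.003, -0.0, -1.0]]
wrist_force: [-1.5, 0.2, -1.0]
width: 0.0659
```

```bash
python3 -c "
from h import *
d=bot.snapshot('wrist');T=wristT(d);I=d['pixels'];cv2.imwrite('pics/w13.png',I);np.save('w13T.npy',T)
plan(.625,-.115,.14,-.29+np.pi/2)
"
```

```text
t 30.9 p [ 0.4991 -0.3506  0.1203] phi 1.281 w 0.0658 turn 0.0 local [-53.3 261.7 -19.7] n@30 9.0
```

View pics/w13.png

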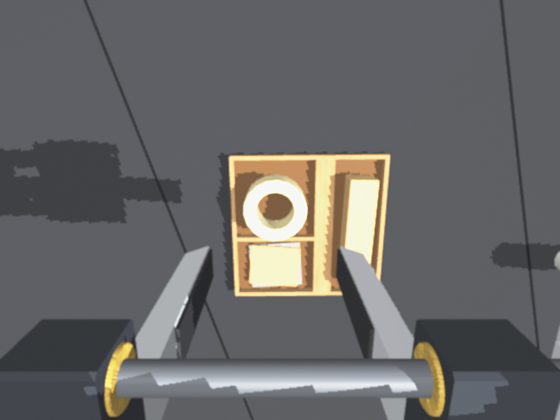

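Request:
send_rows(deltas=[-5.3,26.2,-2,0,0.65,-5.3,26.2,-2,0,0.65,-5.3,26.2,-2,0,0.65,-5.3,26.2,-2,0,0.65,-5.3,26.2,-2,0,0.65,-5.3,26.2,-2,0,0.65,-5.3,26.2,-2,0,0.65,-5.3,26.2,-2,0,0.65,-5.3,26.2,-2,0,0.65,-5.3,26.2,-2,0,0.65,0,0,0,0,0.65,0,0,0,0,0.65,0,0,0,0,0.65])

```text
time: 31.98
eef_pos: [0.6238, -0.1153, 0.1386]
eef_rot: [[-0.958, 0.286, -0.001], [0.286, 0.958, -0.0], [0.001, -0.001, -1.0]]
wrist_force: [-1.5, -1.1, 0.6]
width: 0.0613
```

```bash
python3 -c "
from fit import *
d=bot.snapshot('wrist');T=wristT(d);I=d['pixels'];cv2.imwrite('pics/w14.png',I)
plan(.625,-.115,.016,-.29+np.pi/2)
a=proj(d,place(M['glue'],.625,-.115,0),T); 
for k in range(3): print(a[k*48:k*48+48].min(0).round(),a[k*48:k*48+48].max(0).round())
"
```

```text
t 32.03 p [ 0.6237 -0.1158  0.1388] phi 1.28 w 0.061 turn -0.001 local [ -1.1   1.2 122.8] n@30 5.0
[261. 182.] [289. 209.]
[259. 194.] [291. 224.]
[260. 202.] [291. 232.]
```

View pics/w14.png

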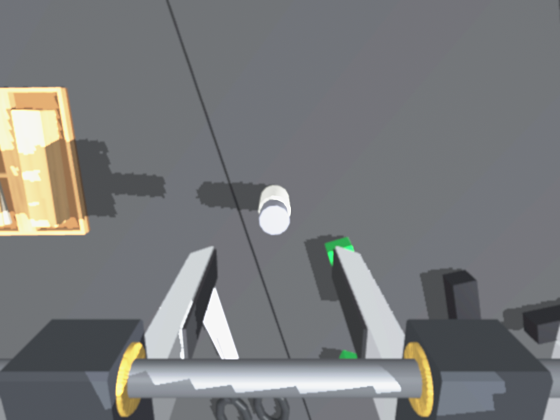

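Request:
send_rows(deltas=[-0.5,1,30,0,0.65,0,0,30,0,0.65,0,0,25,0,0.65,0,0,18,0,0.65,0,0,10,0,0.65,0,0,6,0,0.65,0,0,2,0,0.65,0,0,0,0,0.65,0,0,0,0,0,0,0,0,0,0,0,0,0,0,0,0,0,0,0,0,0,0,0,0,0,0,0,0,0,0,0,0,0,0,0,0,0,0,0,0,0,0,0,0,0])

```text
time: 33.45
eef_pos: [0.6254, -0.1139, 0.0184]
eef_rot: [[-0.958, 0.286, 0.0], [0.286, 0.958, -0.0], [-0.0, -0.0, -1.0]]
wrist_force: [-0.8, -0.5, 2.1]
width: 0.0234
```

Request:
send_rows(deltas=[0,0,-10,0,0,0,0,-25,0,0,0,0,-30,0,0,0,0,-30,0,0,0,0,-27,0,0,0,0,0,0,0,0,0,0,0,0])

```text
time: 34.03
eef_pos: [0.626, -0.1139, 0.1421]
eef_rot: [[-0.958, 0.286, 0.003], [0.286, 0.958, 0.0], [-0.003, 0.001, -1.0]]
wrist_force: [-0.4, -0.2, -1.8]
width: 0.0236
```

```bash
python3 -c "
from h import *
a=-.19;c,s=np.cos(a),np.sin(a);X,Y=.0455,-.0275;x,y=.5264+c*X-s*Y,.2906+s*X+c*Y;print(x,y)
plan(x,y,.14,a+np.pi/2)
p=bot.get_state()['eef_pos']
D=bot.snapshot('scene');u=proj(D,[p])[0].astype(int);crop(D['pixels'],u[0]-60,max(u[1]-70,0),u[0]+60,u[1]+30,6,'s15')
d=bot.snapshot('side');u=proj(d,[p])[0].astype(int);crop(d['pixels'],u[0]-60,max(u[1]-70,0),u[0]+60,u[1]+30,6,'d15')
"
```

```text
0.565887573085982 0.2550018038128443
t 34.03 p [ 0.626  -0.1139  0.1421] phi 1.281 w 0.0236 turn -0.1 local [128.7 350.9   1.9] n@30 13.0
```

View pics/s15.png

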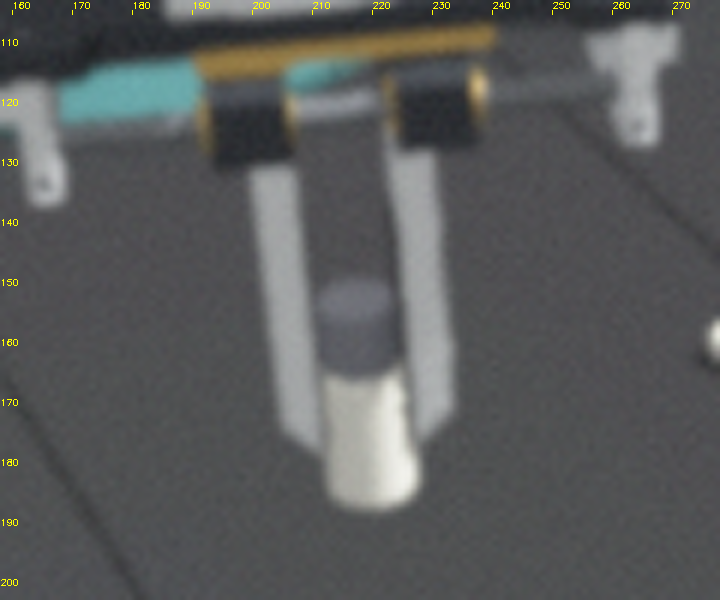

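View pics/d15.png

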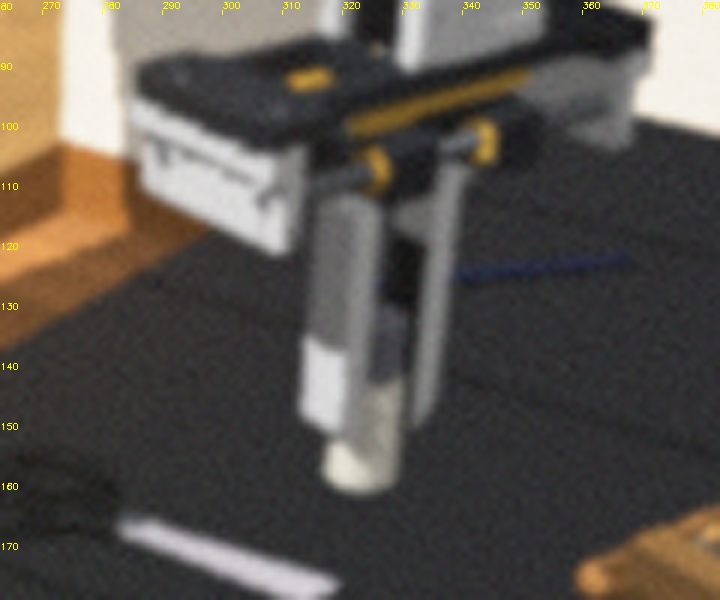

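Request:
send_rows(deltas=[0,0,0,-0.1,0,9.2,25.1,0,0,0,9.2,25.1,0,0,0,9.2,25.1,0,0,0,9.2,25.1,0,0,0,9.2,25.1,0,0,0,9.2,25.1,0,0,0,9.2,25.1,0,0,0,9.2,25.1,0,0,0,9.2,25.1,0,0,0,9.2,25.1,0,0,0,9.2,25.1,0,0,0,9.2,25.1,0,0,0,9.2,25.1,0,0,0,9.2,25.1,0,0,0,0,0,0,0,0,0,0,0,0,0,0,0,0,0,0])

```text
time: 35.63
eef_pos: [0.5648, 0.2546, 0.1394]
eef_rot: [[-0.982, 0.189, -0.001], [0.189, 0.982, -0.001], [0.001, -0.002, -1.0]]
wrist_force: [0.8, 0.3, -0.6]
width: 0.0231
```

```bash
python3 -c "
from h import *
d=bot.snapshot('wrist');I=d['pixels'];cv2.imwrite('pics/w16.png',I)
plan(.5659,.255,.0214,-.19+np.pi/2)
"
```

```text
t 35.68 p [0.5651 0.2542 0.1397] phi 1.38 w 0.0232 turn -0.001 local [ -0.7   1.1 118.3] n@30 4.0
```

View pics/w16.png

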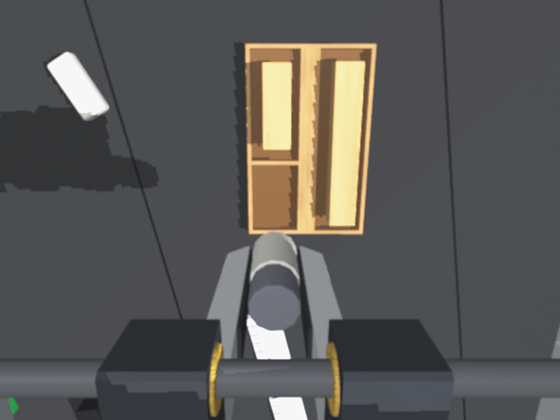

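Request:
send_rows(deltas=[0,0.5,28,0,0,0,0,30,0,0,0,0,24,0,0,0,0,16,0,0,0,0,10,0,0,0,0,6,0,0,0,0,2,0,0,0,0,0,0,0,0,0,0,0,0,0,0,0,0,0])

```text
time: 36.52
eef_pos: [0.5657, 0.2562, 0.0252]
eef_rot: [[-0.982, 0.189, 0.001], [0.189, 0.982, 0.001], [-0.001, 0.001, -1.0]]
wrist_force: [-0.8, -0.1, -1.2]
width: 0.0232
```

Request:
send_rows(deltas=[0,0,2,0,0,0,0,1,0,0,0,0,0,0,0,0,0,0,0,0])

```text
time: 36.85
eef_pos: [0.5653, 0.2561, 0.0214]
eef_rot: [[-0.982, 0.189, 0.0], [0.189, 0.982, 0.0], [-0.0, 0.0, -1.0]]
wrist_force: [-0.0, 0.3, 1.3]
width: 0.0232
```

Request:
send_rows(deltas=[0,0,0,0,0.29,0,0,0,0,0.33,0,0,0,0,0.42,0,0,0,0,0.42,0,0,0,0,0.42,0,0,0,0,0.42,0,0,-15,0,0.42,0,0,-30,0,0.42,0,0,-30,0,0.42,0,0,-30,0,0.42,0,0,-20,0,0.42,0,0,0,0,0.42])

```text
time: 37.85
eef_pos: [0.5671, 0.2565, 0.1517]
eef_rot: [[-0.982, 0.189, 0.005], [0.189, 0.982, 0.003], [-0.005, 0.004, -1.0]]
wrist_force: [0.4, 1.1, 0.4]
width: 0.0395
```

```bash
python3 -c "
from h import *
d=bot.snapshot('wrist');T=wristT(d);np.save('w17T.npy',T);I=d['pixels'];cv2.imwrite('pics/w17.png',I)
D=bot.snapshot('scene');cv2.imwrite('pics/s17.png',D['pixels'])
d=bot.snapshot('side');cv2.imwrite('pics/d17.png',d['pixels'])
crop(d['pixels'],170,260,310,390,5,'d17a'); crop(d['pixels'],350,150,440,205,8,'d17b')
plan(.5659,.16,.2,-.19+np.pi/2)
"
```

```text
t 38.0 p [0.5649 0.256  0.1465] phi 1.381 w 0.0391 turn 0.0 local [-19.1 -94.1 -53.5] n@30 4.0
```

View pics/d17a.png

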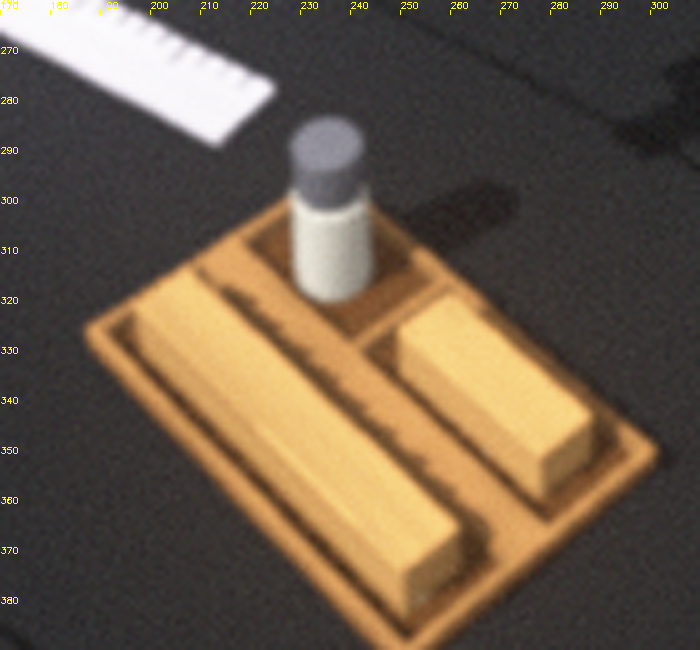

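View pics/d17b.png

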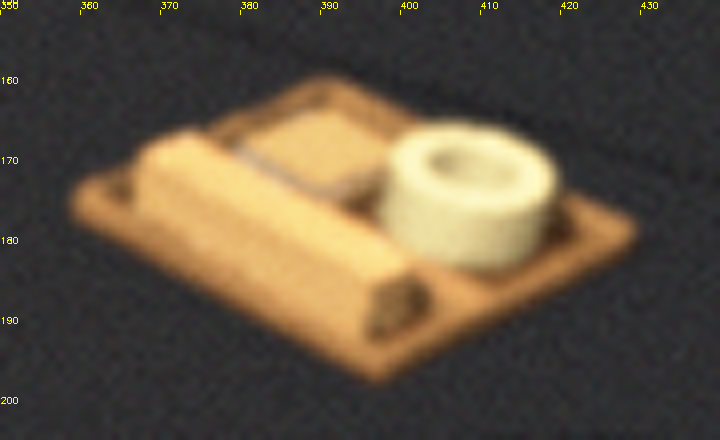

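View pics/s17.png

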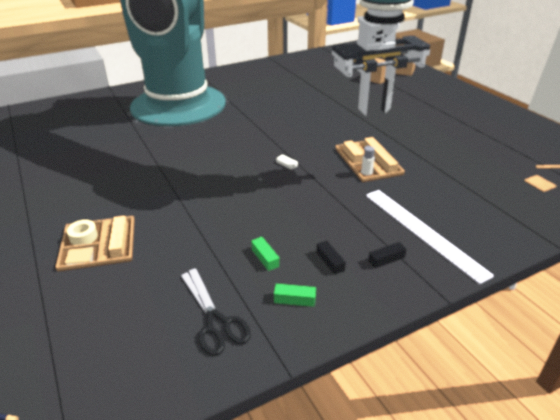

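View pics/w17.png

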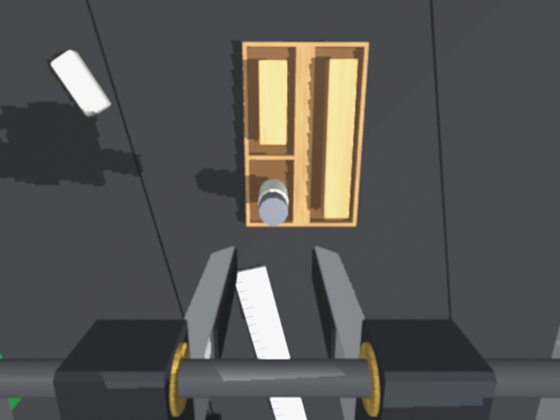

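```bash
python3 -c "
from h import *
d=bot.snapshot('wrist')
def fr(p,t): 
    c,s=np.cos(t[2]),np.sin(t[2]); e=p[:2]-np.array(t[:2]); return np.round([1e3*(c*e[0]+s*e[1]),1e3*(-s*e[0]+c*e[1])],1)
T=np.load('w17T.npy'); t=(.5264,.2906,-.19)
A,B=ray(d,244,43,.01,T),ray(d,357,226,.01,T); print('tray diag centre',fr((A+B)/2,t))
for n,P,z in (('long',((329,59),(357,59),(324,217),(351,219)),.025),('short',((259,60),(286,60),(259,145),(288,144)),.025),('glue top',((273,209),),.065)):
    print(n,np.mean([fr(ray(d,*p,z,T),t) for p in P],0))
T=np.load('w13T.npy'); t=(.531,-.3305,-.287)
A,B=ray(d,229,156,.01,T),ray(d,382,294,.01,T); print('sq diag',fr((A+B)/2,t))
print('tape top',fr(ray(d,275.5,208,.027,T),t))
T=np.load('w6T.npy')
print('mid',np.mean([fr(ray(d,*p,.025,T),t) for p in ((263,145),(291,145),(261,261),(289,262))],0))
S=cv2.imread('pics/s17.png')
"
```

```text
tray diag centre [-1.6  0.7]
long [-1.375 28.725]
short [-32.85  -26.325]
glue top [ 42.7 -26.4]
sq diag [-2.6  1.9]
tape top [-26.1 -26.9]
mid [-0.525 41.125]
```

```bash
python3 -c "
from h import *
print(bot.get_state()['time'], bot.hand_in())"
```

```text
the job is handed in; nothing more can be done
38.05 None
```

The two kits are made up and the job was handed in at about 38 s; the hand-in reports no verdict.

**What I did:** I put the long stick, short stick and glue stick in the long tray, and the middle stick and tape roll in the square tray. On the first try I lifted the tape before the fingers had fully closed, so it was held only by its top edge. I set it back down, gripped it again and then placed it.

**Last checks:** Positions below are from the wrist camera, in each tray's own frame.

| Thing | Measured x, y (mm) | Compartment centre (mm) |
|---|---|---|
| long stick | -1, 29 | 0, 27.5 |
| short stick | -33, -26 | -31, -27.5 |
| glue stick | 43, -26 | 45.5, -27.5 |
| middle stick | -1, 41 | 0, 40.5 |
| tape roll | -26, -27 | -26, -27.5 |

- **Fit:** All five are within 3 mm of their compartment centres, well inside the limits. In the pictures they lie flat or stand upright on the tray floors; I did not measure their heights or tilt.
- **Bystanders:** The eraser, scissors and ruler look unmoved in the scene picture. I judged this by eye and did not measure it.
- **Gripper:** The open gripper was about 80 mm above everything at the end.

**Disagreements:** The tray poses I got from different cameras differed by 1–3 mm. The fingers read 23.3 mm on the 25 mm glue stick, but the stick looked upright both in the grip and after I let go.

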